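# Hold the alignment pin through probe arm and carousel of the sample changer

### The job

The sample changer is about to be taught its home position. Turn its carousel by the centre handle until it clicks into the home detent, then fetch the alignment pin from the tool stand and thread it down through the bushing in the probe arm and on through the carousel's bushing below until its nose stands out underneath. Finish still gripping the pin there, upright and with its collar clear above the arm so that its weight is not on the arm (it is pulled out again once the position is stored); leave everything else where it stands.

Things in the scene. Friction and masses are not known exactly. Their poses are not given: they have to be found in the camera images.
- sample_changer: Fixed bench-top tube sample changer: white base 300 x 430 x 48 mm high, round aluminium carousel (244 mm across, plate top at 103 mm, capped tubes up to 139 mm) and a column (168 mm) with a grey probe arm (148 to 166 mm high, 36 mm eye at its end) over the tube circle. Origin on the carousel's axis at table level, z up; arm's eye 100 mm along +y, column 195 mm along +y.
- carousel (a joint): Carousel angle, rad, counter-clockwise from above positive; range -0.5 to 1.6. 0 = home, its bushing right under the arm's. Starts at 0.5 to 1.3, so turn it clockwise. Light friction (0.01 N m); stays where left. At home a spring roller at the rim snaps between two rim pins: about 0.12 N m to get in or out; let go within 0.04 rad it is drawn to 0.
- carousel_handle (a point): Middle of the carousel's centre lifting handle, 168 mm above the table on the axis: a black level bar 64 mm long, 14 mm wide and 22 mm high (157 to 179 mm above the table) on a 24 mm column, clear of everything for 80 mm around. Axes turn with the carousel: the bar lies along x, so it is gripped across y.
- upper_bushing (a point): Centre of the top face of the probe arm's brass bushing, 168 mm above the table; axes of the sample changer. Upright bore 12 mm in diameter and 21 mm long (147 to 168 mm above the table), mouth countersunk to 18 mm.
- lower_bushing (a point): Centre of the LOWER face of the carousel's brass bushing, 91 mm above the table, 100 mm from the axis; turns with the carousel. Upright bore 12 mm in diameter, 16 mm long (91 to 107 mm above the table), mouth countersunk to 18 mm at the top. It is the one hole with a 22 mm brass rim; under it 36 mm are free.
- tool_stand: Fixed white stand, 85 x 220 x 118 mm high: a plate with three holes in a row along its y axis, at -70, 0 and 70 mm, in which three tools hang upright by their collars. Origin under its centre at table level. Which tool hangs where varies.
- pin: Alignment pin, 84 to 170 g, loose, upright in the stand: steel shaft 10 mm across, 104 mm long, nose tapering to 5 mm over the last 10 mm; then a collar 26 mm across, 5 mm high; then a ribbed straight round metal handle 22 mm across, 49 mm long. Origin at the tip, z up along the pin; handle from z = 109 to 158 mm. In the stand the collar's underside is 118 mm above the table.
- pin_collar (a point): On the pin's axis at the underside of its collar, 104 mm above the tip.
- driver: Bystander in the stand: screwdriver with a thin 6 mm shaft and a bulging black handle, 141 mm long; origin at the tip.
- gauge: Bystander in the stand: short steel gauge, 9 mm shaft, with a 22 mm black ball knob, 97 mm long; origin at the tip.
- reagent_bottle: Bystander: amber bottle 44 mm across, 95 mm high; origin under its centre.
- cup: Bystander: white bowl 70 mm across, 45 mm high; origin under its centre.
- tape_roll: Bystander: roll of paper labels 48 mm across, 25 mm high; origin under its centre.

How it is judged:
By the outcome, as a careful person would: the job done as asked, in the order asked, and still so for the second after the job is handed in, while the arm keeps its last pose, push and grip.
It also fails if it takes over 59 s, if anything falls off the work surface, if the arm or the gripper's body presses on something with over 40 N, if the wrist force passes 120 N, or if a joint passes its speed limit or range.

### The arm

A 6-joint arm with a two-finger parallel gripper is mounted at the origin on the work surface. World frame = base frame: x ahead of the robot, y to its left, z up, the work surface at z = 0. Lengths are in m, angles in rad, forces in N, time in s.
With the tool pointing down it reaches from about 0.3 to 0.775 m from the base axis. Payload 14.6 kg.
Tool frame: the origin (TCP) lies on the centre line of the jaws, within the pads' length; the fingertips stand ctrl.tcp_to_tips ahead of it and the grasp point (between the pads) lies 2 mm behind it (ctrl.tcp_to_tips is the distance from the TCP to the fingertips, in m); z points along the fingers, y is the line along which they close (so a half turn about z gives the same grasp; the last joint's range is limited). The gripper opens to 94 mm and grips with 3 to 60 N. Pads are 16 mm wide; open, the fingers measure 119 mm over their backs; the gripper's body (75 mm by 177 mm) begins 78 mm behind the grasp point.
Start: joints at [1.152, 0.3, 1.521, -0, 1.321, -0.067], TCP at [0.19, 0.516, 0.222] pointing down, gripper open.
Joint ranges: [-3.03, 3.03], [-0.79, 2.21], [0.23, 2.52], [-1.04, 4.18], [0, 3.07], [-2.55, 2.55]. Speed limits (rad/s): [2.22, 2.22, 2.57, 3.14, 3.14, 3.14].

### API

Orientations are given as [roll, pitch, yaw] about the fixed x, y, z axes, in that order (R = Rz(yaw) Ry(pitch) Rx(roll)).
In Python, from station import telemetry, viewer, hand_in, ctrl gives the robot as it stands.
- The arm moves only by the tool step_arm, never from a script. Its argument "plan" is a list of rows, each an object of numbers: "dx", "dy", "dz": the shift along the tool's x, y, z scaled (see below); "rx", "ry", "rz": the turn, a rotation vector about the tool's x, y, z scaled (see below); "claw": the closure, from 0 (fully open) to 1 (shut). In form: [{"dx": .., "dy": .., "dz": .., "rx": .., "ry": .., "rz": .., "claw": ..}, ...]. A call has 1 to 10 rows; each row shifts and turns the commanded pose from where the row before left it, along the tool's axes as they then stand; what a row does not reach is not made up. The controller multiplies each number of a shift by 0.1 m and each number of a turn by 90 degrees. A row lasts 1/10 s, in which the tool goes at most 50 mm and 8.59 degrees, less where a joint would pass 70% of its speed; a pose out of reach is approached as far as the arm can. A call with a number of a shift or a turn outside -1 to 1 is refused whole. A call with a gripper value outside its range is refused whole. The fingers move at their own pace and stop on an object; "grip_force" is the grip in N (left out, the last holds). Time passes only in rows, so rows that do not move let the fingers close. It gives the time, the measured TCP pose, the force, the opening and the grip force at its end, in the units of the state.
- telemetry.get_obs(): the state, without advancing time (a new reading comes with each control period).
- viewer.camera(name): name is "scene" or "top"; returns a dict with "img" (400x640x3 uint8, red, green, blue), "z_map" (400x640 float32, m along the optical axis (not along the pixel's ray), 0 where there is no reading), "fx", "fy", "cx", "cy" (pixels), "R" (3x3) and "t" (3): a world point X has camera coordinates R X + t. Camera axes: x right, y down, z forward; pixel columns grow to the right and rows downward; lengths in m; the calibration is good to about 2 mm. A picture is of the moment at which its call begins.
- hand_in(): hands the job in; it is judged then, once.
Trained networks look in a picture, given as the dict that the camera call returned (one of the last four; its "shot" number tells which), for a name from the list of things; names that differ only in an ending like _2 or _b are one class to them, and where a whole thing is asked for, a point or a joint stands for the part that bears it (a point fixed in the world has none). Each returns a list of dicts, best first, with "score" (0 to 1); they miss things now and then, are a little off and sometimes report something else, mostly with a low value. They report only what shows in the picture. A call takes as long as a camera call.
- viewer.recognise(target, picture): "rect" ([left, top, right, bottom] in pixels, round what is visible of it).
The state is a dict: "time_s": time; "qpos": joint angles; "joint_vel": joint speeds; "tau": joint torques, N m; "ee_pos": TCP position; "eef_rot": TCP orientation; "force": force on the tool from outside, world axes, zero at the start; "moment": the same for the moment, N m; "grip_width": finger opening in m; "grip_force": force on a finger pad.
Only numpy, scipy, OpenCV 4.12 (cv2) and the standard library are available. Lean on these libraries where they do the work, as an engineer would, in place of code of your own. Each camera call takes 0.05 s, during which the arm holds its last target. There are 200 camera calls.

## Working session

There is one attempt and no reset: what is moved stays moved. The work goes in short steps, Python scripts to look and compute and a tool call to move; the robot and the scene stay as the last step left them, time stands still between calls to the robot, and variables do not carry over. Pictures are saved under pics/ and viewed, at most 10 in all, crops included, and the job is handed in when it is done.

Besides the shell and the picture viewer there is one more tool, called after "Emit:" as name(argument=value, ...) on one line, values as JSON. step_arm: Moves the arm, as the interface text tells. Shifts and turns lie within -1 to 1; 1 stands for 0.1 m of shift or 90 degrees of turn. Its arguments: {"type":"object","properties":{"plan":{"type":"array"},"grip_force":{"type":"number"}},"required":["plan"]}

```bash
mkdir -p pics; cat > h.py <<'E'
import numpy as np, cv2
from station import telemetry, viewer, hand_in, ctrl
def cloud(c):
    z=c["z_map"]; v,u=np.mgrid[0:z.shape[0],0:z.shape[1]]
    P=np.stack([(u-c["cx"])/c["fx"]*z,(v-c["cy"])/c["fy"]*z,z],-1)
    W=(P-c["t"])@c["R"]; W[z==0]=np.nan
    return W
def proj(c,X):
    p=c["R"]@np.array(X)+c["t"]; return p[0]/p[2]*c["fx"]+c["cx"],p[1]/p[2]*c["fy"]+c["cy"]
E
python3 - <<'E'
from h import *
o=telemetry.get_obs(); print({k:np.round(v,3) for k,v in o.items()}, ctrl.tcp_to_tips)
for n in("top","scene"):
    c=viewer.camera(n); cv2.imwrite(f"pics/{n}0.png",c["img"][:,:,::-1]); W=cloud(c)
    print(n,c["fx"],np.round(-c["R"].T@c["t"],3))
    for t in ["sample_changer","carousel_handle","upper_bushing","lower_bushing","tool_stand","pin","driver","gauge","reagent_bottle","cup","tape_roll"]:
        for d in viewer.recognise(t,c)[:2]:
            r=d["rect"]; u,v=int((r[0]+r[2])/2),int((r[1]+r[3])/2)
            print(t,round(d["score"],2),np.round(r),np.round(W[min(v,399),min(u,639)],3))
E
```

```text
{'time_s': np.float64(0.0), 'qpos': array([ 1.152,  0.3  ,  1.522,  0.   ,  1.321, -0.067]), 'joint_vel': array([ 0.001, -0.   ,  0.001, -0.   , -0.001, -0.001]), 'tau': array([-1.0000e-03, -5.3181e+01, -3.5273e+01,  7.1000e-02,  2.4000e-02,
       -0.0000e+00]), 'ee_pos': array([0.189, 0.516, 0.222]), 'eef_rot': array([-3.14, -0.  ,  2.79]), 'force': array([ 0.062, -0.103,  0.262]), 'moment': array([-0.005, -0.015,  0.034]), 'grip_force': np.float64(0.0), 'grip_width': np.float64(0.094)} 0.017
top 384.92511801020635 [ 0.586 -0.093  1.047]
sample_changer 0.85 [ 97. 166. 286. 296.] [0.562 0.198 0.18 ]
sample_changer 0.58 [341. 168. 364. 187.] [ 0.701 -0.168  0.094]
carousel_handle 0.93 [153. 179. 259. 283.] [0.562 0.171 0.165]
carousel_handle 0.39 [ 98. 166. 288. 296.] [0.564 0.196 0.178]
upper_bushing 0.76 [ 98. 166. 288. 296.] [0.562 0.194 0.179]
lower_bushing 0.88 [155. 180. 253. 281.] [0.563 0.183 0.134]
tool_stand 0.61 [336. 230. 433. 278.] [ 0.514 -0.245  0.123]
pin 0.41 [351. 251. 365. 257.] [ 0.517 -0.178  0.17 ]
driver 0.42 [385. 252. 396. 268.] [ 0.507 -0.252  0.166]
driver 
[... 333 characters left out ...]
scene 365.19463185824054 [ 1.1   -0.478  0.722]
sample_changer 0.66 [312.  97. 470. 229.] [0.619 0.132 0.105]
carousel_handle 0.78 [348. 118. 434. 187.] [0.584 0.169 0.103]
upper_bushing 0.63 [308.  98. 474. 228.] [0.617 0.135 0.106]
lower_bushing 0.98 [352. 116. 438. 187.] [0.588 0.176 0.105]
tool_stand 0.6 [193. 177. 298. 261.] [ 0.508 -0.255  0.05 ]
pin 0.82 [261. 168. 275. 220.] [ 0.532 -0.195  0.118]
driver 0.54 [232. 184. 249. 226.] [ 0.52  -0.263  0.118]
gauge 0.65 [206. 192. 215. 226.] [ 0.499 -0.326  0.124]
reagent_bottle 0.64 [313. 240. 335. 275.] [ 0.723 -0.177  0.059]
cup 0.84 [348. 250. 382. 283.] [ 0.772 -0.096  0.009]
tape_roll 0.75 [146. 298. 170. 324.] [ 0.6   -0.512  0.026]
```

```bash
python3 - <<'E'
import cv2
a=cv2.imread("pics/top0.png")[150:310,85:285];cv2.imwrite("pics/a.png",cv2.resize(a,None,fx=3.7,fy=3.7,interpolation=2))
b=cv2.imread("pics/scene0.png")[80:280,190:490];cv2.imwrite("pics/b.png",cv2.resize(b,None,fx=2.6,fy=2.6,interpolation=2))
E
```

```text
(no output)
```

View pics/a.png

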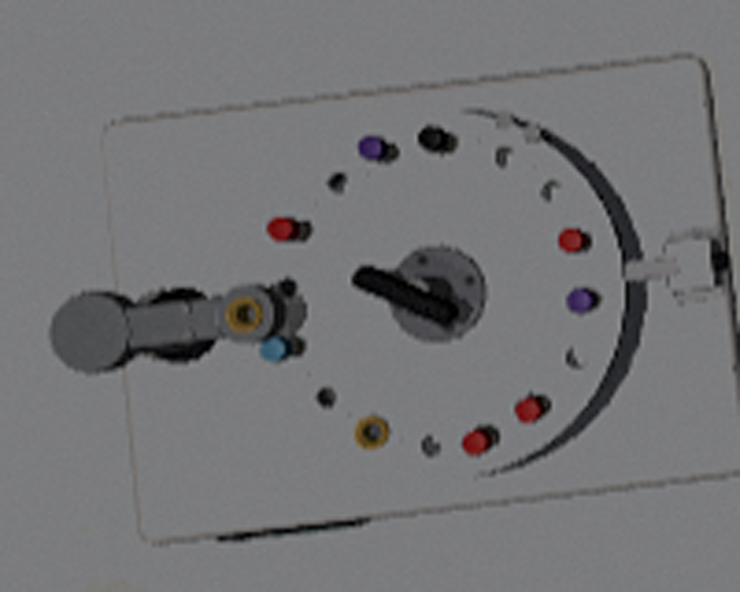

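View pics/b.png

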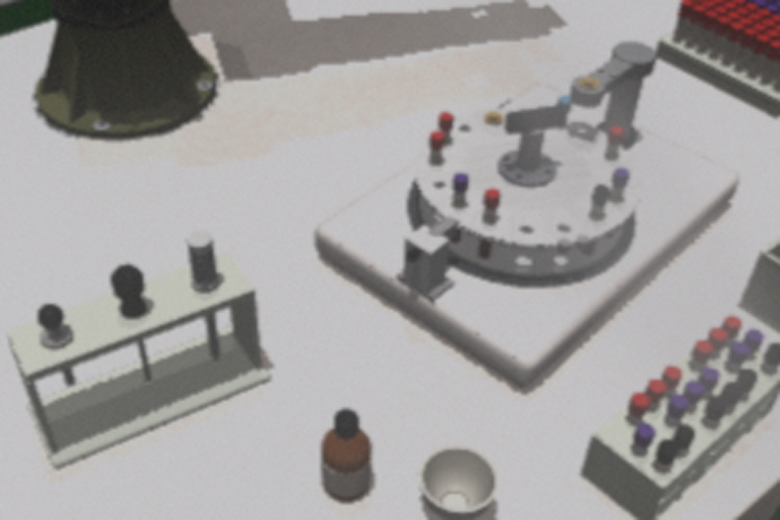

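The pictures show the arm's bushing at top pixel ~(151,235), the carousel's brass rim at ~(185.5,267) and the handle bar centred ~(195,230). The pin is the ribbed light handle nearest the changer, at scene ~(268,180).

```bash
cat >> h.py <<'E'
def plane(c,u,v,z):
    d=c["R"].T@np.array([(u-c["cx"])/c["fx"],(v-c["cy"])/c["fy"],1]); o=-c["R"].T@c["t"]
    return o+d*(z-o[2])/d[2]
def brass(c,box):
    l,t,r,b=box; h=cv2.cvtColor(c["img"],cv2.COLOR_RGB2HSV)[t:b,l:r].astype(int)
    m=((h[...,0]>12)&(h[...,0]<32)&(h[...,1]>90)).astype(np.uint8)
    n,lab,st,ce=cv2.connectedComponentsWithStats(m)
    return [(st[i,4],st[i,:4]+[l,t,0,0],ce[i]+[l,t]) for i in range(1,n) if st[i,4]>5]
def bar(c,box,zlo=.165,zhi=.19):
    W=cloud(c);l,t,r,b=box; w=W[t:b,l:r].reshape(-1,3); w=w[(w[:,2]>zlo)&(w[:,2]<zhi)]
    return w
E
python3 - <<'E'
from h import *
for n,box in (("top",(90,160,290,300)),("scene",(300,90,480,240))):
    c=viewer.camera(n)
    for a,s,ce in brass(c,box): print(n,a,s,np.round(ce,1),"z168",np.round(plane(c,*ce,.168),4),"z107",np.round(plane(c,*ce,.107),4))
    b=(178,218,212,242) if n=="top" else (380,115,412,140)
    w=bar(c,b)
    if len(w):
        mn,sz,an=cv2.minAreaRect(w[:,:2].astype(np.float32)); print("bar",len(w),np.round(mn,4),np.round(sz,4),an,np.median(w[:,2]))
        l,t,r,bb=b; g=c["img"][t:bb,l:r].max(2); 
        m=(g<45).astype(np.uint8); k,lab,st,cc=cv2.connectedComponentsWithStats(m)
        for i in range(1,k): print(st[i],np.round(plane(c,*(cc[i]+[l,t]),.179),4))
    W=cloud(c)
    for nm,b,lo in (("pin",(345,245,372,262) if n=="top" else (255,162,280,222),.13),):
        l,t,r,bb=b; w=W[t:bb,l:r].reshape(-1,3); w=w[w[:,2]>lo]; print(nm,len(w),np.round(np.nanmean(w,0),4),np.round(np.nanmin(w,0),4),np.round(np.nanmax(w,0),4))
    l,t,r,bb=(330,225,440,285) if n=="top" else (190,170,300,265)
    w=W[t:bb,l:r].reshape(-1,3); w=w[(w[:,2]>.11)&(w[:,2]<.124)]; print("stand",len(w),cv2.minAreaRect(w[:,:2].astype(np.float32)))
    I=c["img"][:,:,::-1]
    cr=I[243:272,340:430] if n=="top" else I[160:235,195:285]
    cv2.imwrite(f"pics/st_{n}.png",cv2.resize(cr,None,fx=7,fy=7,interpolation=2))
E
```

```text
top 68 [146 230  10  10] [150.2 234.6] z168 [0.5514 0.2938 0.168 ] z107 [0.5491 0.3206 0.107 ]
top 51 [181 263   9   8] [184.7 266.6] z168 [0.4808 0.2132 0.168 ] z107 [0.4735 0.2345 0.107 ]
bar 194 [0.5641 0.1941] [0.0638 0.0143] 66.10313415527344 0.1775070282779182
[20  1  2  2  3] [0.5875 0.1819 0.179 ]
[  2   4  32  17 244] [0.5654 0.1858 0.179 ]
[33  7  1  1  1] [0.5761 0.1539 0.179 ]
pin 89 [ 0.5181 -0.1815  0.1669] [ 0.5077 -0.1921  0.1302] [ 0.5279 -0.1721  0.1741]
stand 1917 ((0.5062044262886047, -0.2525792717933655), (0.21201157569885254, 0.060280732810497284), 81.43595886230469)
bar 157 [0.5654 0.1912] [0.0639 0.0157] 63.43385696411133 0.17567369672944946
pin 171 [ 0.5223 -0.1882  0.1567] [ 0.5068 -0.1967  0.1307] [ 0.5289 -0.1753  0.1741]
stand 1674 ((0.5072905421257019, -0.25463539361953735), (0.21193526685237885, 0.0637831762433052), 81.34912109375)
```

View pics/st_top.png

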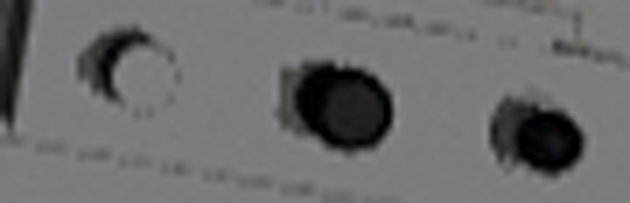

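The ribbed, bright pin handle is the leftmost tool (crop ~(145,75), nearest the changer); the dark ones are the driver and the gauge. Next I plan the approach to the handle.

```bash
cat >> h.py <<'E'
import json
def rows(target,yaw,n,claw,src=None):
    "print rounded rows for a straight move; target yaw in rad"
    o=telemetry.get_obs(); p,e=(o["ee_pos"],o["eef_rot"]) if src is None else src
    p=np.array(p,float); y=e[2]; dyaw=(yaw-y+np.pi)%(2*np.pi)-np.pi
    d=(np.array(target)-p)/n; out=[]
    for i in range(n):
        a=y; c,s=np.cos(a),np.sin(a)
        r=dict(dx=(d[0]*c+d[1]*s)/.1,dy=(d[0]*s-d[1]*c)/.1,dz=-d[2]/.1,rz=-dyaw/n/(np.pi/2))
        r={k:round(float(v),4)+0. for k,v in r.items()}; r["claw"]=claw; y-=r["rz"]*np.pi/2
        out.append(r)
    print(json.dumps(out).replace(" ",""))
E
python3 -c "
from h import *
rows([.5645,.193,.222],np.radians(66),14,0)"
```

```text
[{"dx":-0.331,"dy":-0.1245,"dz":0.0003,"rz":0.0745,"claw":0},{"dx":-0.3433,"dy":-0.085,"dz":0.0003,"rz":0.0745,"claw":0},{"dx":-0.3509,"dy":-0.0443,"dz":0.0003,"rz":0.0745,"claw":0},{"dx":-0.3536,"dy":-0.0031,"dz":0.0003,"rz":0.0745,"claw":0},{"dx":-0.3516,"dy":0.0383,"dz":0.0003,"rz":0.0745,"claw":0},{"dx":-0.3447,"dy":0.079,"dz":0.0003,"rz":0.0745,"claw":0},{"dx":-0.3331,"dy":0.1187,"dz":0.0003,"rz":0.0745,"claw":0},{"dx":-0.317,"dy":0.1568,"dz":0.0003,"rz":0.0745,"claw":0},{"dx":-0.2965,"dy":0.1928,"dz":0.0003,"rz":0.0745,"claw":0},{"dx":-0.272,"dy":0.2261,"dz":0.0003,"rz":0.0745,"claw":0},{"dx":-0.2437,"dy":0.2563,"dz":0.0003,"rz":0.0745,"claw":0},{"dx":-0.2121,"dy":0.283,"dz":0.0003,"rz":0.0745,"claw":0},{"dx":-0.1776,"dy":0.3058,"dz":0.0003,"rz":0.0745,"claw":0},{"dx":-0.1407,"dy":0.3245,"dz":0.0003,"rz":0.0745,"claw":0}]
```

Emit:
step_arm(plan=[{"dx": -0.331,"dy": -0.1245,"rz": 0.0745,"claw": 0},{"dx": -0.343,"dy": -0.085,"rz": 0.0745,"claw": 0},{"dx": -0.351,"dy": -0.044,"rz": 0.0745,"claw": 0},{"dx": -0.354,"dy": -0.003,"rz": 0.0745,"claw": 0},{"dx": -0.352,"dy": 0.038,"rz": 0.0745,"claw": 0},{"dx": -0.345,"dy": 0.079,"rz": 0.0745,"claw": 0},{"dx": -0.333,"dy": 0.119,"rz": 0.0745,"claw": 0},{"dx": -0.317,"dy": 0.157,"rz": 0.0745,"claw": 0},{"dx": -0.2965,"dy": 0.193,"rz": 0.0745,"claw": 0},{"dx": -0.272,"dy": 0.226,"rz": 0.0745,"claw": 0}])

```text
$.plan[0]: bad value
```

Emit:
step_arm(plan=[{"dx": -0.244,"dy": 0.256,"rz": 0.0745,"claw": 0},{"dx": -0.212,"dy": 0.283,"rz": 0.0745,"claw": 0},{"dx": -0.178,"dy": 0.306,"rz": 0.0745,"claw": 0},{"dx": -0.141,"dy": 0.3245,"rz": 0.0745,"claw": 0},{"claw": 0},{"claw": 0}])

```text
$.plan[0]: bad value
```

Emit:
step_arm(plan=[{"dx": -0.331,"dy": -0.1245,"dz": 0,"rx": 0,"ry": 0,"rz": 0.0745,"claw": 0},{"dx": -0.343,"dy": -0.085,"dz": 0,"rx": 0,"ry": 0,"rz": 0.0745,"claw": 0},{"dx": -0.351,"dy": -0.044,"dz": 0,"rx": 0,"ry": 0,"rz": 0.0745,"claw": 0},{"dx": -0.354,"dy": -0.003,"dz": 0,"rx": 0,"ry": 0,"rz": 0.0745,"claw": 0},{"dx": -0.352,"dy": 0.038,"dz": 0,"rx": 0,"ry": 0,"rz": 0.0745,"claw": 0},{"dx": -0.345,"dy": 0.079,"dz": 0,"rx": 0,"ry": 0,"rz": 0.0745,"claw": 0},{"dx": -0.333,"dy": 0.119,"dz": 0,"rx": 0,"ry": 0,"rz": 0.0745,"claw": 0},{"dx": -0.317,"dy": 0.157,"dz": 0,"rx": 0,"ry": 0,"rz": 0.0745,"claw": 0},{"dx": -0.2965,"dy": 0.193,"dz": 0,"rx": 0,"ry": 0,"rz": 0.0745,"claw": 0},{"dx": -0.272,"dy": 0.226,"dz": 0,"rx": 0,"ry": 0,"rz": 0.0745,"claw": 0}])

```text
time_s: 2.3
ee_pos: [0.4585, 0.2842, 0.2226]
eef_rot: [3.141, -0.0, 1.615]
force: [0.2, 0.7, 1.1]
grip_width: 0.094
grip_force: 0.0
```

Emit:
step_arm(plan=[{"dx": -0.244,"dy": 0.256,"dz": 0,"rx": 0,"ry": 0,"rz": 0.0745,"claw": 0},{"dx": -0.212,"dy": 0.283,"dz": 0,"rx": 0,"ry": 0,"rz": 0.0745,"claw": 0},{"dx": -0.178,"dy": 0.306,"dz": 0,"rx": 0,"ry": 0,"rz": 0.0745,"claw": 0},{"dx": -0.141,"dy": 0.3245,"dz": 0,"rx": 0,"ry": 0,"rz": 0.0745,"claw": 0},{"dx": 0,"dy": 0,"dz": 0,"rx": 0,"ry": 0,"rz": 0,"claw": 0},{"dx": 0,"dy": 0,"dz": 0,"rx": 0,"ry": 0,"rz": 0,"claw": 0}])

```text
time_s: 2.9
ee_pos: [0.5646, 0.1925, 0.222]
eef_rot: [-3.141, 0.0, 1.151]
force: [0.1, 0.0, 0.6]
grip_width: 0.0942
grip_force: 0.0
```

Emit:
step_arm(plan=[{"dx": 0,"dy": 0,"dz": 0.27,"rx": 0,"ry": 0,"rz": 0,"claw": 0},{"dx": 0,"dy": 0,"dz": 0.26,"rx": 0,"ry": 0,"rz": 0,"claw": 0},{"dx": 0,"dy": 0,"dz": 0,"rx": 0,"ry": 0,"rz": 0,"claw": 0.5},{"dx": 0,"dy": 0,"dz": 0,"rx": 0,"ry": 0,"rz": 0,"claw": 0.75},{"dx": 0,"dy": 0,"dz": 0,"rx": 0,"ry": 0,"rz": 0,"claw": 1},{"dx": 0,"dy": 0,"dz": 0,"rx": 0,"ry": 0,"rz": 0,"claw": 1},{"dx": 0,"dy": 0,"dz": 0,"rx": 0,"ry": 0,"rz": 0,"claw": 1},{"dx": 0,"dy": 0,"dz": 0,"rx": 0,"ry": 0,"rz": 0,"claw": 1},{"dx": 0,"dy": 0,"dz": 0,"rx": 0,"ry": 0,"rz": 0,"claw": 1},{"dx": 0,"dy": 0,"dz": 0,"rx": 0,"ry": 0,"rz": 0,"claw": 1}], grip_force=20)

```text
time_s: 3.9
ee_pos: [0.5646, 0.1929, 0.1695]
eef_rot: [3.142, 0.0, 1.151]
force: [0.4, 0.2, 0.4]
grip_width: 0.0333
grip_force: 0.0
```

Emit:
step_arm(plan=[{"dx": 0,"dy": 0,"dz": 0,"rx": 0,"ry": 0,"rz": 0,"claw": 1},{"dx": 0,"dy": 0,"dz": 0,"rx": 0,"ry": 0,"rz": 0,"claw": 1},{"dx": 0,"dy": 0,"dz": 0,"rx": 0,"ry": 0,"rz": 0,"claw": 1},{"dx": 0,"dy": 0,"dz": 0,"rx": 0,"ry": 0,"rz": 0,"claw": 1},{"dx": 0,"dy": 0,"dz": 0,"rx": 0,"ry": 0,"rz": 0,"claw": 1}])

```text
time_s: 4.4
ee_pos: [0.5643, 0.193, 0.1694]
eef_rot: [-3.141, 0.0, 1.152]
force: [-4.8, 1.5, 1.2]
grip_width: 0.0232
grip_force: 20.0
```

Gripped the 24 mm column (width 23 mm), so I reopen, rise 8 mm and close on the bar only.

Emit:
step_arm(plan=[{"dx": 0,"dy": 0,"dz": 0,"rx": 0,"ry": 0,"rz": 0,"claw": 0.6},{"dx": 0,"dy": 0,"dz": 0,"rx": 0,"ry": 0,"rz": 0,"claw": 0.6},{"dx": 0,"dy": 0,"dz": -0.08,"rx": 0,"ry": 0,"rz": 0,"claw": 0.6},{"dx": 0,"dy": 0,"dz": 0,"rx": 0,"ry": 0,"rz": 0,"claw": 1},{"dx": 0,"dy": 0,"dz": 0,"rx": 0,"ry": 0,"rz": 0,"claw": 1},{"dx": 0,"dy": 0,"dz": 0,"rx": 0,"ry": 0,"rz": 0,"claw": 1},{"dx": 0,"dy": 0,"dz": 0,"rx": 0,"ry": 0,"rz": 0,"claw": 1},{"dx": 0,"dy": 0,"dz": 0,"rx": 0,"ry": 0,"rz": 0,"claw": 1},{"dx": 0,"dy": 0,"dz": 0,"rx": 0,"ry": 0,"rz": 0,"claw": 1},{"dx": 0,"dy": 0,"dz": 0,"rx": 0,"ry": 0,"rz": 0,"claw": 1}])

```text
time_s: 5.4
ee_pos: [0.5643, 0.193, 0.1774]
eef_rot: [-3.141, 0.0, 1.152]
force: [-5.0, -0.1, 1.9]
grip_width: 0.0139
grip_force: 20.0
```

Emit:
step_arm(plan=[{"dx": 0,"dy": 0,"dz": 0,"rx": 0,"ry": 0,"rz": 0.06,"claw": 1},{"dx": 0,"dy": 0,"dz": 0,"rx": 0,"ry": 0,"rz": 0.06,"claw": 1},{"dx": 0,"dy": 0,"dz": 0,"rx": 0,"ry": 0,"rz": 0.06,"claw": 1},{"dx": 0,"dy": 0,"dz": 0,"rx": 0,"ry": 0,"rz": 0.06,"claw": 1},{"dx": 0,"dy": 0,"dz": 0,"rx": 0,"ry": 0,"rz": 0.06,"claw": 1},{"dx": 0,"dy": 0,"dz": 0,"rx": 0,"ry": 0,"rz": 0.06,"claw": 1},{"dx": 0,"dy": 0,"dz": 0,"rx": 0,"ry": 0,"rz": 0.06,"claw": 1},{"dx": 0,"dy": 0,"dz": 0,"rx": 0,"ry": 0,"rz": 0.06,"claw": 1},{"dx": 0,"dy": 0,"dz": 0,"rx": 0,"ry": 0,"rz": 0.06,"claw": 1},{"dx": 0,"dy": 0,"dz": 0,"rx": 0,"ry": 0,"rz": 0,"claw": 1}], grip_force=30)

```text
time_s: 6.4
ee_pos: [0.5633, 0.1942, 0.1773]
eef_rot: [-3.139, 0.003, 0.301]
force: [-13.9, 8.5, 5.6]
grip_width: 0.0137
grip_force: 30.0
```

```bash
python3 -c "
from h import *
o=telemetry.get_obs();print(o['eef_rot'],o['moment'],o['force'],o['ee_pos'])"
```

```text
[-3.13913028e+00  2.53614062e-03  3.00798487e-01] [1.57012283 2.68129521 0.12113168] [-13.94285192   8.52190152   5.58884254] [0.56325315 0.19417653 0.17730594]
```

Emit:
step_arm(plan=[{"dx": -0.006,"dy": -0.0145,"dz": 0,"rx": 0,"ry": 0,"rz": 0,"claw": 1},{"dx": 0,"dy": 0,"dz": 0,"rx": 0,"ry": 0,"rz": 0,"claw": 1},{"dx": 0,"dy": 0,"dz": 0,"rx": 0,"ry": 0,"rz": 0.03,"claw": 1},{"dx": 0,"dy": 0,"dz": 0,"rx": 0,"ry": 0,"rz": 0.03,"claw": 1},{"dx": 0,"dy": 0,"dz": 0,"rx": 0,"ry": 0,"rz": 0.03,"claw": 1},{"dx": 0,"dy": 0,"dz": 0,"rx": 0,"ry": 0,"rz": 0,"claw": 1}])

```text
time_s: 7.0
ee_pos: [0.5631, 0.1945, 0.1773]
eef_rot: [-3.141, 0.001, 0.16]
force: [-7.0, 3.6, 2.8]
grip_width: 0.0138
grip_force: 30.0
```

```bash
python3 -c "
from h import *
o=telemetry.get_obs();print(o['eef_rot'],o['moment'],o['force'],o['ee_pos'])"
```

```text
[-3.14071642e+00  1.15982701e-03  1.60238095e-01] [0.7092796  1.47021729 0.00229332] [-7.00725173  3.58809293  2.77209535] [0.56309991 0.19452065 0.17733657]
```

Emit:
step_arm(plan=[{"dx": -0.003,"dy": -0.006,"dz": 0,"rx": 0,"ry": 0,"rz": 0.011,"claw": 1},{"dx": 0,"dy": 0,"dz": 0,"rx": 0,"ry": 0,"rz": 0.011,"claw": 1},{"dx": 0,"dy": 0,"dz": 0,"rx": 0,"ry": 0,"rz": 0,"claw": 1},{"dx": 0,"dy": 0,"dz": 0,"rx": 0,"ry": 0,"rz": 0,"claw": 1}])

```text
time_s: 7.4
ee_pos: [0.5631, 0.1946, 0.1773]
eef_rot: [3.142, 0.0, 0.127]
force: [-5.1, 1.0, 1.9]
grip_width: 0.0135
grip_force: 30.0
```

```bash
python3 -c "
from h import *
o=telemetry.get_obs();print(o['eef_rot'],o['moment'],o['force'],o['ee_pos'])"
```

```text
[3.14157526e+00 4.99211829e-04 1.27499230e-01] [0.09329645 1.0954065  0.08638263] [-5.05252923  0.9844363   1.930666  ] [0.56307606 0.19458946 0.17732236]
```

Emit:
step_arm(plan=[{"dx": 0,"dy": 0,"dz": 0,"rx": 0,"ry": 0,"rz": 0,"claw": 0.6},{"dx": 0,"dy": 0,"dz": 0,"rx": 0,"ry": 0,"rz": 0,"claw": 0.6},{"dx": 0,"dy": 0,"dz": -0.25,"rx": 0,"ry": 0,"rz": 0,"claw": 0.4},{"dx": 0,"dy": 0,"dz": -0.35,"rx": 0,"ry": 0,"rz": 0,"claw": 0.4},{"dx": 0,"dy": 0.4,"dz": 0,"rx": 0,"ry": 0,"rz": 0,"claw": 0.4},{"dx": 0,"dy": 0.4,"dz": 0,"rx": 0,"ry": 0,"rz": 0,"claw": 0.4},{"dx": 0,"dy": 0.4,"dz": 0,"rx": 0,"ry": 0,"rz": 0,"claw": 0.4},{"dx": 0,"dy": 0.4,"dz": 0,"rx": 0,"ry": 0,"rz": 0,"claw": 0.4},{"dx": 0,"dy": 0.4,"dz": 0,"rx": 0,"ry": 0,"rz": 0,"claw": 0.4},{"dx": 0,"dy": 0,"dz": 0,"rx": 0,"ry": 0,"rz": 0,"claw": 0.4}])

```text
time_s: 8.4
ee_pos: [0.5891, -0.0079, 0.2374]
eef_rot: [3.141, -0.001, 0.123]
force: [-0.3, 0.7, -0.4]
grip_width: 0.0567
grip_force: 0.0
```

```bash
python3 - <<'E'
from h import *
for n,b in (("top",(170,210,220,250)),("scene",(370,105,422,150))):
    c=viewer.camera(n); w=bar(c,b)
    if len(w):
        print(n,len(w),cv2.minAreaRect(w[:,:2].astype(np.float32)))
        v=w[:,:2]-w[:,:2].mean(0); print("pca",np.arctan2(*np.linalg.svd(v,full_matrices=False)[2][0][::-1]))
    for a,s,ce in brass(c,(90,160,290,300) if n=="top" else (300,80,480,240)): print(n,a,s,np.round(ce,1),"z168",np.round(plane(c,*ce,.168),4),"z107",np.round(plane(c,*ce,.107),4))
    if n=="top": cr=c["img"][160:305,90:290,::-1]; 
    else: cr=c["img"][90:235,310:475,::-1]
    cv2.imwrite(f"pics/h_{n}.png",cv2.resize(cr,None,fx=4,fy=4,interpolation=2))
E
```

```text
top 209 ((0.5642625093460083, 0.19412490725517273), (0.06346622854471207, 0.014627579599618912), 7.229136943817139)
pca -3.009238769403752
top 7 [233 192   5   4] [235.  193.3] z168 [0.6493 0.1048 0.168 ] z107 [0.6537 0.1185 0.107 ]
top 12 [242 194   5   6] [243.9 196.2] z168 [0.643  0.0842 0.168 ] z107 [0.6469 0.0965 0.107 ]
top 11 [229 196   5   7] [231.4 199. ] z168 [0.6361 0.1126 0.168 ] z107 [0.6396 0.1269 0.107 ]
top 14 [267 196   7   5] [270.6 198.1] z168 [0.6399 0.0231 0.168 ] z107 [0.6436 0.0312 0.107 ]
top 9 [287 207   3   7] [288.6 210.6] z168 [ 0.6123 -0.0184  0.168 ] z107 [ 0.6142 -0.0132  0.107 ]
top 13 [227 217   4   9] [228.  221.3] z168 [0.5851 0.1187 0.168 ] z107 [0.585  0.1334 0.107 ]
top 68 [146 230  10  10] [150.2 234.6] z168 [0.5514 0.2938 0.168 ] z107 [0.5491 0.3206 0.107 ]
top 27 [161 230   6   8] [163.8 233.4] z168 [0.5549 0.2632 0.168 ] z107 [0.5527 0.2879 0.107 ]
top 112 [223 230  12  34] [228.6 247.9] z168 [0.5248 0.1155 0.168 ] z107 [0.5205 0.13   0.107 ]
top 11 [231 239   6   5] [233.5 241.3] z168 [0.54   0.1047 0.168 ] z107 [0.5369 0.1185 0.107 ]
top 10 [261 241   7   4] [264.4 242.5] z168 [0.5386 0.0347 0.168 ] z107 [0.5353 0.0436 0.107 ]
top 6 [224 259   2   5] [224.2 261. ] z168 [0.4951 0.1246 0.168 ] z107 [0.4888 0.1397 0.107 ]
top 13 [225 264   7   5] [228.2 265.6] z168 [0.4849 0.1152 0.168 ] z107 [0.4779 0.1297 0.107 ]
top 7 [237 278   6   4] [239.4 279.6] z168 [0.454  0.0888 0.168 ] z107 [0.4449 0.1014 0.107 ]
scene 240 ((0.5617285966873169, 0.25811025500297546), (0.062350861728191376, 0.1569415032863617), 2.3707804679870605)
pca -1.3983411781232529
```

View pics/h_top.png

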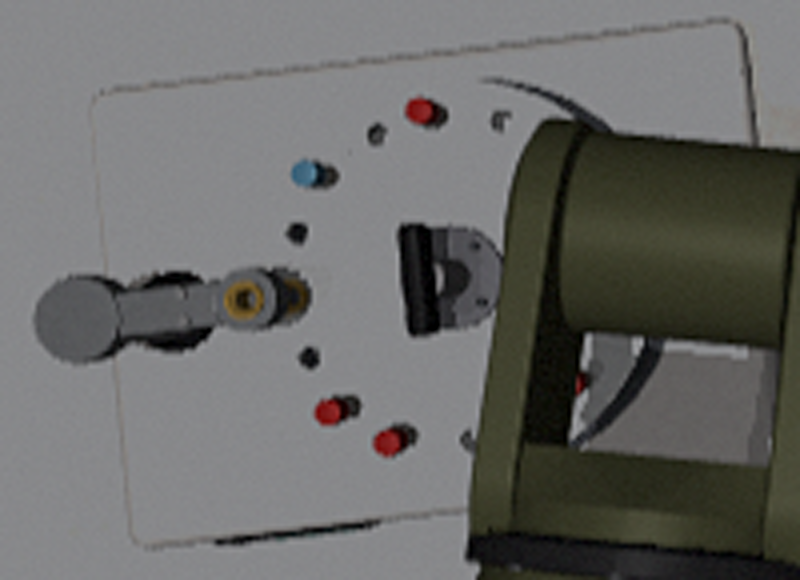

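The bar now lies at 7.4°, matching the 7.3° line to the arm's eye (crop (243,300)), with the brass rim showing beneath it (crop (293,295)): home. Next, the pin.

```bash
python3 -c "
from h import *
rows([.518,-.183,.235],1.42,10,0)"
```

```text
[{"dx":-0.0926,"dy":0.1684,"dz":0.0024,"rz":-0.0824,"claw":0},{"dx":-0.1136,"dy":0.155,"dz":0.0024,"rz":-0.0824,"claw":0},{"dx":-0.1326,"dy":0.1391,"dz":0.0024,"rz":-0.0824,"claw":0},{"dx":-0.1495,"dy":0.1208,"dz":0.0024,"rz":-0.0824,"claw":0},{"dx":-0.1638,"dy":0.1005,"dz":0.0024,"rz":-0.0824,"claw":0},{"dx":-0.1754,"dy":0.0785,"dz":0.0024,"rz":-0.0824,"claw":0},{"dx":-0.1841,"dy":0.0552,"dz":0.0024,"rz":-0.0824,"claw":0},{"dx":-0.1896,"dy":0.031,"dz":0.0024,"rz":-0.0824,"claw":0},{"dx":-0.1921,"dy":0.0062,"dz":0.0024,"rz":-0.0824,"claw":0},{"dx":-0.1913,"dy":-0.0186,"dz":0.0024,"rz":-0.0824,"claw":0}]
```

Emit:
step_arm(plan=[{"dx": -0.093,"dy": 0.168,"dz": 0,"rx": 0,"ry": 0,"rz": -0.0824,"claw": 0.2},{"dx": -0.114,"dy": 0.155,"dz": 0,"rx": 0,"ry": 0,"rz": -0.0824,"claw": 0.2},{"dx": -0.133,"dy": 0.139,"dz": 0,"rx": 0,"ry": 0,"rz": -0.0824,"claw": 0.2},{"dx": -0.15,"dy": 0.121,"dz": 0,"rx": 0,"ry": 0,"rz": -0.0824,"claw": 0.2},{"dx": -0.164,"dy": 0.1,"dz": 0,"rx": 0,"ry": 0,"rz": -0.0824,"claw": 0.2},{"dx": -0.175,"dy": 0.0785,"dz": 0,"rx": 0,"ry": 0,"rz": -0.0824,"claw": 0.2},{"dx": -0.184,"dy": 0.055,"dz": 0,"rx": 0,"ry": 0,"rz": -0.0824,"claw": 0.2},{"dx": -0.19,"dy": 0.031,"dz": 0,"rx": 0,"ry": 0,"rz": -0.0824,"claw": 0.2},{"dx": -0.192,"dy": 0.006,"dz": 0,"rx": 0,"ry": 0,"rz": -0.0824,"claw": 0.2},{"dx": -0.191,"dy": -0.019,"dz": 0,"rx": 0,"ry": 0,"rz": -0.0824,"claw": 0.2}])

```text
time_s: 9.5
ee_pos: [0.518, -0.1819, 0.2376]
eef_rot: [3.141, 0.0, 1.429]
force: [-0.6, 0.2, 0.5]
grip_width: 0.0751
grip_force: 0.0
```

```bash
python3 - <<'E'
from h import *
c=viewer.camera("scene"); o=telemetry.get_obs(); print(o["ee_pos"],o["eef_rot"])
p=o["ee_pos"]; print(proj(c,p),proj(c,[.518,-.183,.172]))
W=cloud(c)
for n,l in (("lo",(.125,.15)),("hi",(.15,.17))):
    w=W[150:235,240:295].reshape(-1,3); k=(w[:,2]>l[0])&(w[:,2]<l[1])&(abs(w[:,0]-.518)<.03)&(abs(w[:,1]+.183)<.03); w=w[k]
    # circle fit with r=11mm
    from scipy.optimize import least_squares
    if len(w)>10:
        f=least_squares(lambda q:np.hypot(w[:,0]-q[0],w[:,1]-q[1])-.011,[.517,-.185],loss="soft_l1",f_scale=.001); print(n,len(w),f.x)
# home check: changer base yaw from top of base plane
W2=cloud(viewer.camera("top")); w=W2[140:320,80:300].reshape(-1,3); w=w[(w[:,2]>.040)&(w[:,2]<.054)]
print(cv2.minAreaRect(w[:,:2].astype(np.float32)))
E
```

```text
[ 0.51724108 -0.18391717  0.23760318] [3.14124416e+00 6.98675651e-04 1.43705187e+00]
(np.float64(263.3877152626959), np.float64(148.79624891751064)) (np.float64(267.0288709993088), np.float64(171.69681631459127))
lo 78 [ 0.51673219 -0.18486651]
hi 64 [ 0.51652891 -0.18506731]
((0.6138545274734497, 0.25841599702835083), (0.42020606994628906, 0.4812450408935547), 7.869320392608643)
```

Emit:
step_arm(plan=[{"dx": 0,"dy": 0,"dz": 0.3,"rx": 0,"ry": 0,"rz": 0,"claw": 0.35},{"dx": 0,"dy": 0,"dz": 0.3,"rx": 0,"ry": 0,"rz": 0,"claw": 0.35},{"dx": 0,"dy": 0,"dz": 0.32,"rx": 0,"ry": 0,"rz": 0,"claw": 0.35},{"dx": 0,"dy": 0,"dz": 0,"rx": 0,"ry": 0,"rz": 0,"claw": 0.7},{"dx": 0,"dy": 0,"dz": 0,"rx": 0,"ry": 0,"rz": 0,"claw": 1},{"dx": 0,"dy": 0,"dz": 0,"rx": 0,"ry": 0,"rz": 0,"claw": 1},{"dx": 0,"dy": 0,"dz": 0,"rx": 0,"ry": 0,"rz": 0,"claw": 1},{"dx": 0,"dy": 0,"dz": 0,"rx": 0,"ry": 0,"rz": 0,"claw": 1},{"dx": 0,"dy": 0,"dz": 0,"rx": 0,"ry": 0,"rz": 0,"claw": 1},{"dx": 0,"dy": 0,"dz": 0,"rx": 0,"ry": 0,"rz": 0,"claw": 1}], grip_force=40)

```text
time_s: 10.6
ee_pos: [0.5182, -0.1826, 0.1463]
eef_rot: [3.14, 0.0, 1.421]
force: [-1.5, 1.2, 5.8]
grip_width: 0.0212
grip_force: 40.0
```

Emit:
step_arm(plan=[{"dx": 0,"dy": 0,"dz": -0.1,"rx": 0,"ry": 0,"rz": 0,"claw": 1},{"dx": 0,"dy": 0,"dz": -0.2,"rx": 0,"ry": 0,"rz": 0,"claw": 1},{"dx": 0,"dy": 0,"dz": -0.3,"rx": 0,"ry": 0,"rz": 0,"claw": 1},{"dx": 0,"dy": 0,"dz": -0.3,"rx": 0,"ry": 0,"rz": 0,"claw": 1},{"dx": 0,"dy": 0,"dz": -0.3,"rx": 0,"ry": 0,"rz": 0,"claw": 1},{"dx": 0,"dy": 0,"dz": -0.3,"rx": 0,"ry": 0,"rz": 0,"claw": 1},{"dx": 0,"dy": 0,"dz": -0.3,"rx": 0,"ry": 0,"rz": 0,"claw": 1},{"dx": 0,"dy": 0,"dz": -0.2,"rx": 0,"ry": 0,"rz": 0,"claw": 1},{"dx": 0,"dy": 0,"dz": 0,"rx": 0,"ry": 0,"rz": 0,"claw": 1},{"dx": 0,"dy": 0,"dz": 0,"rx": 0,"ry": 0,"rz": 0,"claw": 1}])

```text
time_s: 11.6
ee_pos: [0.5177, -0.1824, 0.3448]
eef_rot: [-3.141, -0.0, 1.421]
force: [-0.3, -0.3, -1.6]
grip_width: 0.0213
grip_force: 40.0
```

```bash
cat >> h.py <<'E'
def pinshaft(c,p):
    "fit shaft axis x,y (r=5mm) at heights below the tool point p from scene depth"
    from scipy.optimize import least_squares
    W=cloud(c).reshape(-1,3)
    for lo,hi,r in ((-.118,-.085,.005),(-.085,-.05,.005),(-.02,.0,.011)):
        w=W[(W[:,2]>p[2]+lo)&(W[:,2]<p[2]+hi)&(abs(W[:,0]-p[0])<.02)&(abs(W[:,1]-p[1])<.02)]
        if len(w)<6: print("few",len(w)); continue
        f=least_squares(lambda q:np.hypot(w[:,0]-q[0],w[:,1]-q[1])-r,p[:2],loss="soft_l1",f_scale=.001)
        print(lo,len(w),np.round(f.x-p[:2],4))
    w=W[(abs(W[:,0]-p[0])<.015)&(abs(W[:,1]-p[1])<.015)&(W[:,2]<p[2]-.02)&(W[:,2]>p[2]-.16)]
    print("tip z-tcp",np.nanmin(w[:,2])-p[2] if len(w) else None)
E
python3 - <<'E'
from h import *
c=viewer.camera("scene"); o=telemetry.get_obs(); p=o["ee_pos"]; print(p,o["eef_rot"],o["grip_width"],o["force"],o["moment"])
pinshaft(c,p)
u,v=map(int,proj(c,p-[0,0,.06])); cv2.imwrite("pics/pin.png",cv2.resize(c["img"][max(v-70,0):v+70,u-70:u+70,::-1],None,fx=4,fy=4,interpolation=2))
rows([.5518,.2942,p[2]],o["eef_rot"][2],16,1)
E
```

```text
[ 0.51755341 -0.18235498  0.34414916] [-3.13977654e+00 -4.65715162e-04  1.42157115e+00] 0.02149193750538883 [-0.08675463 -0.21440951 -0.65315767] [-0.07947249  0.12169822 -0.02488303]
-0.118 58 [-0.0009 -0.0028]
-0.085 63 [-0.0008 -0.0028]
-0.02 69 [ 0.0037 -0.003 ]
tip z-tcp -0.13140453544578662
[{"dx":0.2977,"dy":-0.0231,"dz":0.0,"rz":0.0,"claw":1},{"dx":0.2977,"dy":-0.0231,"dz":0.0,"rz":0.0,"claw":1},{"dx":0.2977,"dy":-0.0231,"dz":0.0,"rz":0.0,"claw":1},{"dx":0.2977,"dy":-0.0231,"dz":0.0,"rz":0.0,"claw":1},{"dx":0.2977,"dy":-0.0231,"dz":0.0,"rz":0.0,"claw":1},{"dx":0.2977,"dy":-0.0231,"dz":0.0,"rz":0.0,"claw":1},{"dx":0.2977,"dy":-0.0231,"dz":0.0,"rz":0.0,"claw":1},{"dx":0.2977,"dy":-0.0231,"dz":0.0,"rz":0.0,"claw":1},{"dx":0.2977,"dy":-0.0231,"dz":0.0,"rz":0.0,"claw":1},{"dx":0.2977,"dy":-0.0231,"dz":0.0,"rz":0.0,"claw":1},{"dx":0.2977,"dy":-0.0231,"dz":0.0,"rz":0.0,"claw":1},{"dx":0.2977,"dy":-0.0231,"dz":0.0,"rz":0.0,"claw":1},{"dx":0.2977,"dy":-0.0231,"dz":0.0,"rz":0.0,"claw":1},{"dx":0.2977,"dy":-0.0231,"dz":0.0,"rz":0.0,"claw":1},{"dx":0.2977,"dy":-0.0231,"dz":0.0,"rz":0.0,"claw":1},{"dx":0.2977,"dy":-0.0231,"dz":0.0,"rz":0.0,"claw":1}]
```

View pics/pin.png

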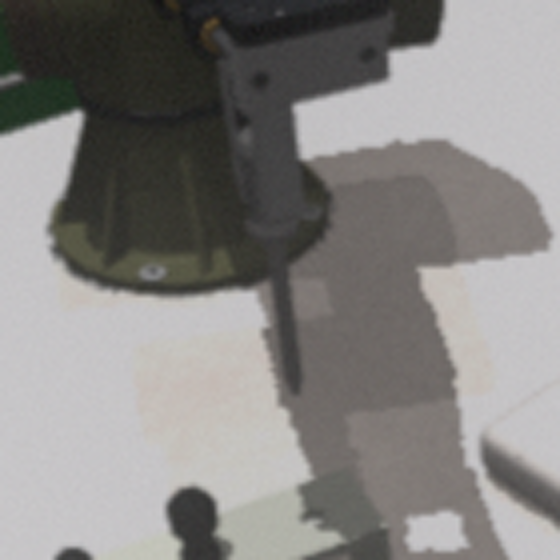

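The pin hangs straight in the grip (tip at crop ~(293,390)), vertical to within a millimetre. Carry it over the bushing.

Emit:
step_arm(plan=[{"dx": 0.2,"dy": -0.016,"dz": 0,"rx": 0,"ry": 0,"rz": 0,"claw": 1},{"dx": 0.3,"dy": -0.023,"dz": 0,"rx": 0,"ry": 0,"rz": 0,"claw": 1},{"dx": 0.3,"dy": -0.023,"dz": 0,"rx": 0,"ry": 0,"rz": 0,"claw": 1},{"dx": 0.3,"dy": -0.023,"dz": 0,"rx": 0,"ry": 0,"rz": 0,"claw": 1},{"dx": 0.3,"dy": -0.023,"dz": 0,"rx": 0,"ry": 0,"rz": 0,"claw": 1},{"dx": 0.3,"dy": -0.023,"dz": 0,"rx": 0,"ry": 0,"rz": 0,"claw": 1},{"dx": 0.3,"dy": -0.023,"dz": 0,"rx": 0,"ry": 0,"rz": 0,"claw": 1},{"dx": 0.3,"dy": -0.023,"dz": 0,"rx": 0,"ry": 0,"rz": 0,"claw": 1},{"dx": 0.3,"dy": -0.023,"dz": 0,"rx": 0,"ry": 0,"rz": 0,"claw": 1},{"dx": 0.3,"dy": -0.023,"dz": 0,"rx": 0,"ry": 0,"rz": 0,"claw": 1}])

```text
time_s: 12.65
ee_pos: [0.5385, 0.1088, 0.3439]
eef_rot: [-3.139, 0.001, 1.422]
force: [0.3, 0.3, -0.9]
grip_width: 0.0217
grip_force: 40.0
```

Emit:
step_arm(plan=[{"dx": 0.3,"dy": -0.023,"dz": 0,"rx": 0,"ry": 0,"rz": 0,"claw": 1},{"dx": 0.3,"dy": -0.023,"dz": 0,"rx": 0,"ry": 0,"rz": 0,"claw": 1},{"dx": 0.3,"dy": -0.023,"dz": 0,"rx": 0,"ry": 0,"rz": 0,"claw": 1},{"dx": 0.3,"dy": -0.023,"dz": 0,"rx": 0,"ry": 0,"rz": 0,"claw": 1},{"dx": 0.3,"dy": -0.023,"dz": 0,"rx": 0,"ry": 0,"rz": 0,"claw": 1},{"dx": 0.25,"dy": -0.023,"dz": 0,"rx": 0,"ry": 0,"rz": 0,"claw": 1},{"dx": 0.11,"dy": -0.01,"dz": 0,"rx": 0,"ry": 0,"rz": 0,"claw": 1},{"dx": 0,"dy": 0,"dz": 0.15,"rx": 0,"ry": 0,"rz": 0,"claw": 1},{"dx": 0,"dy": 0,"dz": 0.1,"rx": 0,"ry": 0,"rz": 0,"claw": 1},{"dx": 0,"dy": 0,"dz": 0,"rx": 0,"ry": 0,"rz": 0,"claw": 1}])

```text
time_s: 13.65
ee_pos: [0.5516, 0.293, 0.3183]
eef_rot: [-3.139, 0.002, 1.421]
force: [0.0, 0.8, -1.5]
grip_width: 0.0216
grip_force: 40.0
```

```bash
python3 - <<'E'
from h import *
c=viewer.camera("scene"); o=telemetry.get_obs(); p=o["ee_pos"]; print(p,o["eef_rot"],o["grip_width"],o["force"],o["moment"])
pinshaft(c,p)
print(proj(c,p-[0,0,.131]),proj(c,[.552,.2942,.168]),proj(c,p))
for b in brass(c,(380,60,480,180)): print(b, plane(c,*b[2],.168),plane(c,*b[2],.107))
u,v=map(int,proj(c,p-[0,0,.1])); print(u,v); y0=max(v-60,0);cv2.imwrite("pics/ov.png",cv2.resize(c["img"][y0:v+60,u-60:u+60,::-1],None,fx=5,fy=5,interpolation=2))
E
```

```text
[0.55182296 0.29307706 0.31969219] [-3.14018216e+00  1.02438003e-03  1.42097289e+00] 0.021866016138211267 [-0.71148615 -0.25923587 -0.67346037] [-0.09710655  0.10790349  0.07179675]
-0.118 40 [-0.0024 -0.0032]
-0.085 46 [-0.0022 -0.0032]
-0.02 82 [ 0.0004 -0.0038]
tip z-tcp -0.15980071874568144
(np.float64(417.80243732290677), np.float64(105.6139061183676)) (np.float64(416.7826189497145), np.float64(111.93562129706488)) (np.float64(427.173830719856), np.float64(60.37932910857191))
419 95
```

View pics/ov.png

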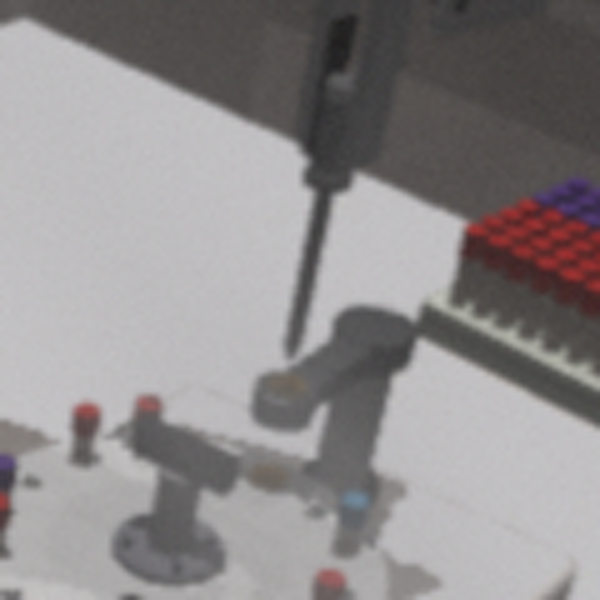

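The tip (crop (290,357)) sits right over the brass mouth (crop (287,384)). Lower it in small steps, feeling for side force.

Emit:
step_arm(plan=[{"dx": 0.01,"dy": 0,"dz": 0.1,"rx": 0,"ry": 0,"rz": 0,"claw": 1},{"dx": 0,"dy": 0,"dz": 0.1,"rx": 0,"ry": 0,"rz": 0,"claw": 1},{"dx": 0,"dy": 0,"dz": 0.03,"rx": 0,"ry": 0,"rz": 0,"claw": 1},{"dx": 0,"dy": 0,"dz": 0,"rx": 0,"ry": 0,"rz": 0,"claw": 1},{"dx": 0,"dy": 0,"dz": 0,"rx": 0,"ry": 0,"rz": 0,"claw": 1}])

```text
time_s: 14.2
ee_pos: [0.5521, 0.2948, 0.2977]
eef_rot: [3.141, -0.0, 1.422]
force: [-0.5, 0.4, -0.6]
grip_width: 0.0216
grip_force: 40.0
```

Emit:
step_arm(plan=[{"dx": 0,"dy": 0,"dz": 0.02,"rx": 0,"ry": 0,"rz": 0,"claw": 1},{"dx": 0,"dy": 0,"dz": 0.02,"rx": 0,"ry": 0,"rz": 0,"claw": 1},{"dx": 0,"dy": 0,"dz": 0.02,"rx": 0,"ry": 0,"rz": 0,"claw": 1},{"dx": 0,"dy": 0,"dz": 0,"rx": 0,"ry": 0,"rz": 0,"claw": 1}])

```text
time_s: 14.6
ee_pos: [0.552, 0.2947, 0.2911]
eef_rot: [-3.141, 0.0, 1.422]
force: [-0.2, -0.9, -0.6]
grip_width: 0.0215
grip_force: 40.0
```

Emit:
step_arm(plan=[{"dx": 0,"dy": 0,"dz": 0.02,"rx": 0,"ry": 0,"rz": 0,"claw": 1},{"dx": 0,"dy": 0,"dz": 0.02,"rx": 0,"ry": 0,"rz": 0,"claw": 1},{"dx": 0,"dy": 0,"dz": 0.02,"rx": 0,"ry": 0,"rz": 0,"claw": 1},{"dx": 0,"dy": 0,"dz": 0,"rx": 0,"ry": 0,"rz": 0,"claw": 1}])

```text
time_s: 15.0
ee_pos: [0.552, 0.2947, 0.285]
eef_rot: [-3.141, 0.0, 1.422]
force: [-0.2, 0.7, -1.6]
grip_width: 0.0216
grip_force: 40.0
```

```bash
python3 -c "
from h import *
o=telemetry.get_obs();print(o['eef_rot'],o['moment'],o['force'],o['ee_pos'])"
```

```text
[-3.14110271e+00  3.27072821e-04  1.42164097e+00] [-0.06100282  0.04472888  0.06177221] [-0.20887921  0.74778554 -1.55915009] [0.55196549 0.29470693 0.28504375]
```

Going in freely; continue.

Emit:
step_arm(plan=[{"dx": 0,"dy": 0,"dz": 0.02,"rx": 0,"ry": 0,"rz": 0,"claw": 1},{"dx": 0,"dy": 0,"dz": 0.02,"rx": 0,"ry": 0,"rz": 0,"claw": 1},{"dx": 0,"dy": 0,"dz": 0.02,"rx": 0,"ry": 0,"rz": 0,"claw": 1},{"dx": 0,"dy": 0,"dz": 0.02,"rx": 0,"ry": 0,"rz": 0,"claw": 1},{"dx": 0,"dy": 0,"dz": 0.02,"rx": 0,"ry": 0,"rz": 0,"claw": 1},{"dx": 0,"dy": 0,"dz": 0,"rx": 0,"ry": 0,"rz": 0,"claw": 1}])

```text
time_s: 15.6
ee_pos: [0.552, 0.2947, 0.2751]
eef_rot: [-3.141, 0.0, 1.422]
force: [-0.5, -0.0, -1.3]
grip_width: 0.0211
grip_force: 40.0
```

```bash
python3 -c "
from h import *
o=telemetry.get_obs();print(o['eef_rot'],o['moment'],o['force'],o['ee_pos'])"
```

```text
[-3.14121263e+00  2.98904719e-04  1.42165391e+00] [-0.05744386  0.06280283  0.01809894] [-0.50942591 -0.00559056 -1.30049051] [0.55199419 0.29472036 0.27508193]
```

Emit:
step_arm(plan=[{"dx": 0,"dy": 0,"dz": 0.04,"rx": 0,"ry": 0,"rz": 0,"claw": 1},{"dx": 0,"dy": 0,"dz": 0.06,"rx": 0,"ry": 0,"rz": 0,"claw": 1},{"dx": 0,"dy": 0,"dz": 0.08,"rx": 0,"ry": 0,"rz": 0,"claw": 1},{"dx": 0,"dy": 0,"dz": 0.08,"rx": 0,"ry": 0,"rz": 0,"claw": 1},{"dx": 0,"dy": 0,"dz": 0.06,"rx": 0,"ry": 0,"rz": 0,"claw": 1},{"dx": 0,"dy": 0,"dz": 0.03,"rx": 0,"ry": 0,"rz": 0,"claw": 1},{"dx": 0,"dy": 0,"dz": 0,"rx": 0,"ry": 0,"rz": 0,"claw": 1}])

```text
time_s: 16.3
ee_pos: [0.552, 0.2947, 0.24]
eef_rot: [-3.141, 0.0, 1.422]
force: [0.4, -0.1, 0.1]
grip_width: 0.0215
grip_force: 40.0
```

Emit:
step_arm(plan=[{"dx": 0,"dy": 0,"dz": 0.02,"rx": 0,"ry": 0,"rz": 0,"claw": 1},{"dx": 0,"dy": 0,"dz": 0.02,"rx": 0,"ry": 0,"rz": 0,"claw": 1},{"dx": 0,"dy": 0,"dz": 0.02,"rx": 0,"ry": 0,"rz": 0,"claw": 1},{"dx": 0,"dy": 0,"dz": 0.02,"rx": 0,"ry": 0,"rz": 0,"claw": 1},{"dx": 0,"dy": 0,"dz": 0,"rx": 0,"ry": 0,"rz": 0,"claw": 1}])

```text
time_s: 16.8
ee_pos: [0.552, 0.2947, 0.2321]
eef_rot: [-3.141, 0.0, 1.422]
force: [0.8, 1.0, 0.3]
grip_width: 0.0217
grip_force: 40.0
```

Emit:
step_arm(plan=[{"dx": 0,"dy": 0,"dz": 0.03,"rx": 0,"ry": 0,"rz": 0,"claw": 1},{"dx": 0,"dy": 0,"dz": 0.03,"rx": 0,"ry": 0,"rz": 0,"claw": 1},{"dx": 0,"dy": 0,"dz": 0.03,"rx": 0,"ry": 0,"rz": 0,"claw": 1},{"dx": 0,"dy": 0,"dz": 0.03,"rx": 0,"ry": 0,"rz": 0,"claw": 1},{"dx": 0,"dy": 0,"dz": 0,"rx": 0,"ry": 0,"rz": 0,"claw": 1}])

```text
time_s: 17.3
ee_pos: [0.5519, 0.2947, 0.2199]
eef_rot: [-3.141, 0.0, 1.422]
force: [0.3, -0.3, -0.4]
grip_width: 0.0214
grip_force: 40.0
```

Emit:
step_arm(plan=[{"dx": 0,"dy": 0,"dz": 0.03,"rx": 0,"ry": 0,"rz": 0,"claw": 1},{"dx": 0,"dy": 0,"dz": 0.03,"rx": 0,"ry": 0,"rz": 0,"claw": 1},{"dx": 0,"dy": 0,"dz": 0.03,"rx": 0,"ry": 0,"rz": 0,"claw": 1},{"dx": 0,"dy": 0,"dz": 0.03,"rx": 0,"ry": 0,"rz": 0,"claw": 1},{"dx": 0,"dy": 0,"dz": 0,"rx": 0,"ry": 0,"rz": 0,"claw": 1},{"dx": 0,"dy": 0,"dz": 0,"rx": 0,"ry": 0,"rz": 0,"claw": 1}])

```text
time_s: 17.9
ee_pos: [0.5521, 0.2947, 0.2084]
eef_rot: [-3.142, 0.0, 1.422]
force: [-0.5, -0.3, -0.9]
grip_width: 0.0216
grip_force: 40.0
```

```bash
python3 - <<'E'
from h import *
c=viewer.camera("scene"); o=telemetry.get_obs(); print(o["ee_pos"],o["eef_rot"],o["grip_width"],o["force"],o["moment"])
cv2.imwrite("pics/fin.png",cv2.resize(c["img"][60:170,360:480,::-1],None,fx=5,fy=5,interpolation=2))
E
```

```text
[0.55208124 0.29477438 0.20855446] [ 3.14150289e+00 -7.95406840e-05  1.42162300e+00] 0.021157737719348372 [-0.30286165 -0.26864803 -0.66176527] [-0.07900802  0.10789819 -0.00246565]
```

View pics/fin.png

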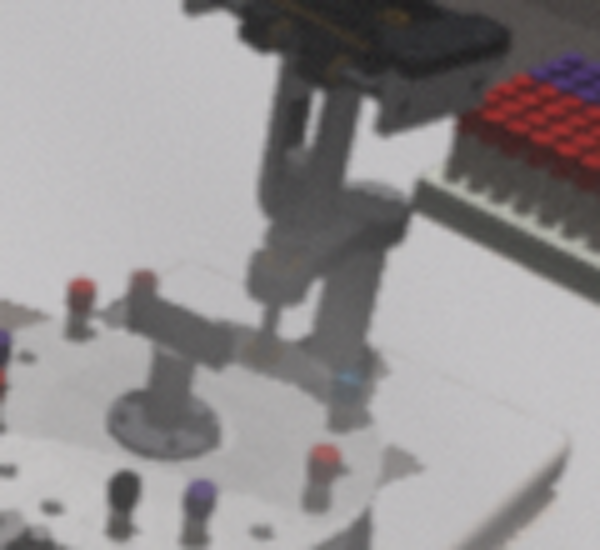

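The picture shows the shaft passing through the arm's eye (crop ~(270,270)) into the brass bushing below (crop ~(265,345)). The collar is clear above the arm, the tip is about 77 mm up (14 mm below the lower bushing), and the load is only the pin's weight. Handing in.

```bash
python3 -c "
from h import *
print(hand_in())"
```

```text
the job is handed in; nothing more can be done
None
```

The job is handed in: the carousel is at its home detent, and the pin is through both bushings, upright and still gripped, with its nose about 14 mm below the lower bushing and its collar about 12 mm above the arm's bushing, by arm readings.

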